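Put the gold in the safe tray for the night

TASK

Closing time at the goldsmith's bench: put the four gold pieces into the wooden safe tray, each centred in its own insert - the bangle flat around the stump on the blue one, the closed pocket watch flat on the red cushion, the beaker upright inside the collar on the green one, and the bar lying between the two end cheeks of the black one, in line from cheek to cheek. Set each piece down, do not drop it, and leave the silver bangle and the silver watch where they lie.

Things in the scene. Friction and masses are not known exactly. Their poses are not given: they have to be found in the camera images.
- gold_bangle: Yellow gold bangle lying flat: a ring 62 mm outside, 53 mm inside, 10 mm high, about 90 g. Grip it across its outside. Origin at the centre of its underside, z up.
- gold_watch: Yellow gold pocket watch with closed case lying flat: a round case 48 mm across, 13 mm thick, widest (vertical rim) from 4 to 9 mm above its underside; winding crown and bow stick out of the rim along its +x axis to 43 mm from the centre. About 110 g. Origin at the centre of its underside, z up.
- gold_beaker: Small yellow gold drinking beaker standing upright: foot 38 mm across, nearly straight wall widening to 41 mm at the rim, 50 mm high, open at the top. About 100 g. Origin at the centre of its underside, z up.
- gold_bar: Yellow gold casting bar lying flat: 64 mm long (its x axis), 16 mm wide, 11 mm high, about 170 g. Origin at the centre of its underside, z up.
- silver_bangle: Silver bangle, same shape and size as the gold one but white metal. It does not belong in the tray. Origin at the centre of its underside, z up.
- silver_watch: Silver pocket watch, same shape and size as the gold one but white metal. It does not belong in the tray. Origin at the centre of its underside, z up.
- bangle_insert: Navy blue insert 112 mm square with a round stump in the middle, 36 mm across, its top 16 mm above the origin: the bangle lies flat on the pad around the stump. Origin: middle of its underside, 4 mm above the bench; pad top 4 mm higher. Fixed in any one cell of the wooden tray (2 x 2 cells of 116 mm, walls 6 mm above the pads).
- watch_insert: Wine red insert 112 mm square with a brighter red round flat cushion in the middle, 56 mm across, its top 10 mm above the origin: the watch lies flat on the cushion. Origin: middle of its underside, 4 mm above the bench; pad top 4 mm higher. Fixed in any one cell of the wooden tray (2 x 2 cells of 116 mm, walls 6 mm above the pads).
- beaker_insert: Green insert 112 mm square with a low round collar in the middle, 66 mm outside, 58 mm inside, its rim 12 mm above the origin: the beaker stands on the pad inside the collar. Origin: middle of its underside, 4 mm above the bench; pad top 4 mm higher. Fixed in any one cell of the wooden tray (2 x 2 cells of 116 mm, walls 6 mm above the pads).
- bar_insert: Black insert 112 mm square with two grey end cheeks 82 mm apart along its x axis, each 8 mm thick, 44 mm long, top 14 mm above the origin: the bar lies on the pad midway between them, pointing from cheek to cheek. Origin: middle of its underside, 4 mm above the bench; pad top 4 mm higher. Fixed in any one cell of the wooden tray (2 x 2 cells of 116 mm, walls 6 mm above the pads).
Things that resemble listed ones, but are neither listed nor needed, are in the scene too. Of the things that look like the gold_beaker, take the one that is farthest from the robot's base at the start.

How it is judged:
By the outcome, as a careful person would: the job done as asked, in the order asked, and still so for the second after the job is handed in, with the robot touching nothing.
It also fails if it takes over 112 s, if anything falls off the work surface, if the arm or the gripper's body presses on something with over 40 N, if the wrist force passes 120 N, or if a joint passes its speed limit or range.

ROBOT

A 6-joint arm with a two-finger parallel gripper is mounted at the origin on the work surface. World frame = base frame: x ahead of the robot, y to its left, z up, the work surface at z = 0. Lengths are in mm, angles in rad, forces in N, time in s.
With the tool pointing down it reaches from about 300 to 825 mm from the base axis. Payload 5.4 kg.
Tool frame: the origin (TCP) lies midway between the tips of the shut fingers; the grasp point (between the pads) lies behind it (bot.tcp_to_grasp is the z of the grasp point in the tool frame, in mm); z points along the fingers, y is the line along which they close (so a half turn about z gives the same grasp; the last joint's range is limited). The gripper opens to 92 mm and grips with 3 to 60 N. Pads are 20 mm wide; open, the fingers measure 128 mm over their backs; the gripper's body (75 mm by 189 mm) begins 69 mm behind the grasp point.
Start: joints at [0.913, 0.158, 1.597, -0, 1.386, -0.21], TCP at [248.972, 518.284, 214.601] pointing down, gripper open.
Joint ranges: [-2.91, 2.91], [-0.94, 2.29], [0.18, 2.7], [-1.29, 4.43], [0.17, 2.64], [-3, 3]. Speed limits (rad/s): [2.57, 2.57, 3.14, 3.14, 3.14, 3.14].

INTERFACE

Orientations are given as a unit quaternion [w, x, y, z].
In Python, from rig import bot gives the robot as it stands.
- The arm moves only by the tool move_arm, never from a script. Its argument "deltas" is a list of rows, each an object of numbers: "tx", "ty", "tz": the shift along the world's x, y, z in mm; "wx", "wy", "wz": the turn, a rotation vector about the world's x, y, z in degrees; "jaw": the closure, from -1 (fully open) to 1 (shut). In form: [{"tx": .., "ty": .., "tz": .., "wx": .., "wy": .., "wz": .., "jaw": ..}, ...]. A call has 1 to 20 rows; each row shifts and turns the commanded pose from where the row before left it; what a row does not reach is not made up. A row lasts 1/10 s, in which the tool goes at most 50 mm and 8.59 degrees, less where a joint would pass 70% of its speed; a pose out of reach is approached as far as the arm can. A call with a gripper value outside its range is refused whole. The fingers move at their own pace and stop on an object; "force" is the grip in N (left out, the last holds). Time passes only in rows, so rows that do not move let the fingers close. It gives the time, the measured TCP pose, the force, the opening and the grip force at its end, in the units of the state.
- bot.read_state(): the state, without advancing time (a new reading comes with each control period).
- bot.get_image(name): name is "scene" or "top"; returns the picture (400x640x3 uint8, red, green, blue); there is no depth.
- bot.calibration(name): a dict with "camera_matrix" (3x3 intrinsics, pixels), "rvec" (rotation vector, rad) and "tvec" (3), from world to camera coordinates, as OpenCV has them. Camera axes: x right, y down, z forward; pixel columns grow to the right and rows downward; lengths in mm; the calibration is good to about 2 mm. A picture is of the moment at which its call begins. calibration takes no time and is no camera call.
- bot.sign_off(): hands the job in; it is judged then, once.
The state is a dict: "time_s": time; "joint_pos": joint angles; "dq": joint speeds; "joint_torque": joint torques, N m; "ee_pos": TCP position; "orientation": TCP orientation; "contact_force": force on the tool from outside, world axes, zero at the start; "moment": the same for the moment, N m; "grip_width": opening from 0.0 (shut) to 1.0 (fully open); "grip_force": force on a finger pad.
Only numpy, scipy, OpenCV 4.12 (cv2) and the standard library are available. Lean on these libraries where they do the work, as an engineer would, in place of code of your own. Each camera call takes 0.05 s, during which the arm holds its last target. There are 200 camera calls.

## Working session

There is one attempt and no reset: what is moved stays moved. The work goes in short steps, Python scripts to look and compute and a tool call to move; the robot and the scene stay as the last step left them, time stands still between calls to the robot, and variables do not carry over. Pictures are saved under pics/ and viewed, at most 14 in all, crops included, and the job is handed in when it is done.

Besides the shell and the picture viewer there is one more tool, called after "Request:" as name([rows], argument=value, ...), one row to a line, values as JSON. move_arm: Moves the arm, as the interface text tells. Its arguments: {"type":"object","properties":{"deltas":{"type":"array","items":{"type":"object","properties":{"tx":{"type":"number"},"ty":{"type":"number"},"tz":{"type":"number"},"wx":{"type":"number"},"wy":{"type":"number"},"wz":{"type":"number"},"jaw":{"type":"number"}}}},"force":{"type":"number"}},"required":["deltas"]}

```bash
mkdir -p pics; ls
cat > h.py <<'E'
import numpy as np,cv2
from rig import bot
def cal(n):
    c=bot.calibration(n);K=np.array(c["camera_matrix"],float);R=cv2.Rodrigues(np.array(c["rvec"],float))[0];t=np.array(c["tvec"],float).ravel()
    return K,R,t
def ray(n,px,z):
    K,R,t=cal(n);px=np.atleast_2d(px).astype(float)
    d=(R.T@np.linalg.inv(K)@np.c_[px,np.ones(len(px))].T).T
    o=-R.T@t
    return o+d*((z-o[2])/d[:,2])[:,None]
def proj(n,P):
    K,R,t=cal(n);p=K@(R@np.atleast_2d(P).T+t[:,None]);return (p[:2]/p[2]).T
def shot(n,f=None):
    im=bot.get_image(n)[:,:,::-1].copy()
    if f: cv2.imwrite("pics/"+f,im)
    return im
E
python3 - <<'E'
from h import *
for n in("scene","top"):
    shot(n,n+"0.png");K,R,t=cal(n);print(n,K.round(1).tolist(),(-R.T@t).round(),R.round(2).tolist())
print(bot.tcp_to_grasp,bot.read_state())
E
```

```text
pics
scene [[416.2, 0.0, 324.8], [0.0, 416.2, 203.3], [0.0, 0.0, 1.0]] [ 967. -416.  696.] [[0.61, 0.79, 0.01], [0.56, -0.42, -0.71], [-0.56, 0.45, -0.7]]
top [[387.3, 0.0, 320.6], [0.0, 387.3, 199.3], [0.0, 0.0, 1.0]] [311. -12. 848.] [[0.0, -1.0, -0.01], [-0.98, -0.0, -0.18], [0.18, 0.01, -0.98]]
-18.700000000000003 {'time_s': 0.1, 'joint_pos': array([ 9.12929352e-01,  1.58964667e-01,  1.59809376e+00, -1.08530468e-05,
        1.38622179e+00, -2.10110934e-01]), 'dq': array([ 0.00068482, -0.00181378, -0.00301707,  0.00042488,  0.0009526 ,
       -0.00121701]), 'joint_torque': array([ 1.09947116e-03, -3.86498523e+01, -3.22960496e+01,  7.03442213e-02,
        3.38800158e-02, -4.91022911e-05]), 'ee_pos': array([248.61576784, 517.84436533, 213.73567409]), 'orientation': array([-3.49965576e-04,  2.22011469e-01,  9.75043689e-01, -7.67802369e-04]), 'contact_force': array([-0.04582529,  0.25962072, -0.38141899]), 'moment': array([0.03079656, 0.01981481, 0.0398791 ]), 'grip_force': 0.0, 'grip_width': 1.00075275172053}
```

View pics/top0.png

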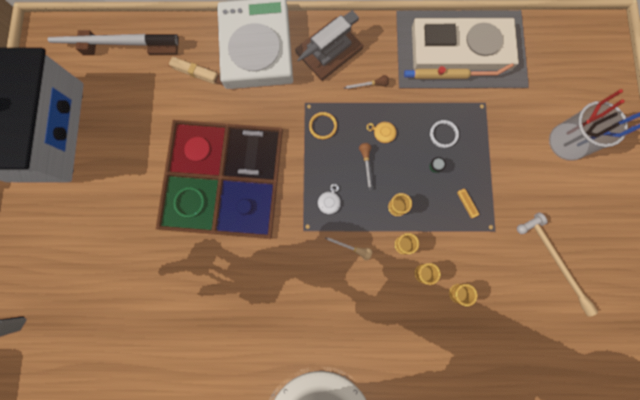

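View pics/scene0.png

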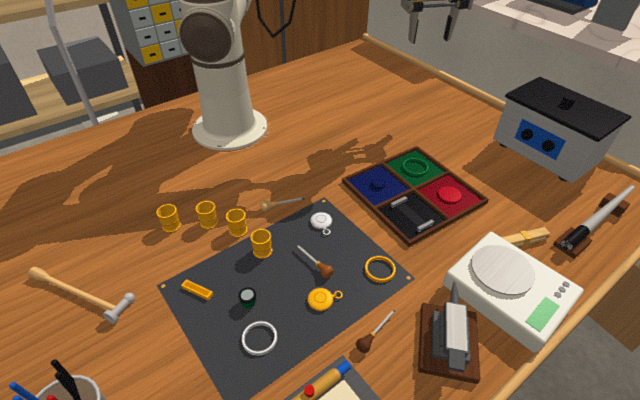

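The top view shows the gold bangle at (323,125), the gold watch at (385,132), the bar at (468,203), the silver bangle at (444,133) and the silver watch at (329,203). The tray is centred near (220,178). Four beakers are at (400,205), (407,244), (429,274) and (465,295). The base is at the bottom, near (320,400), so the one at (400,205), on the mat, looks farthest. I'll measure that and confirm it in a crop.

```bash
cat > m.py <<'E'
from h import *
im=shot("top");hsv=cv2.cvtColor(im,cv2.COLOR_BGR2HSV)
for p in [(323,114),(388,131),(468,203),(400,196),(407,254),(350,215),(230,340)]: print(p,hsv[p[1],p[0]])
gold=cv2.inRange(hsv,(10,150,110),(32,255,255))
n,l,s,c=cv2.connectedComponentsWithStats(gold)
for i in range(1,n):
    if s[i,4]>60 and s[i,4]<3000 and 90<c[i][1]<320: print("gold",s[i].tolist(),c[i].round(1),ray("top",c[i],5)[0].round(1))
for b in [(400,205),(407,244),(429,274),(465,295)]:
    q=ray("top",b,35)[0];print("beaker",b,q.round(),np.hypot(*q[:2]).round())
cr=np.vstack([np.hstack([im[95:235,295:495],np.zeros((140,0,3),np.uint8)])]);m=cv2.cvtColor(gold[95:235,295:495],cv2.COLOR_GRAY2BGR)
a=cv2.resize(np.hstack([cr,m]),None,fx=2,fy=2,interpolation=cv2.INTER_CUBIC)
b=cv2.resize(im[110:245,150:290],None,fx=2.9,fy=2.3,interpolation=cv2.INTER_CUBIC)
b2=cv2.resize(im[180:310,380:490],(394,310),interpolation=cv2.INTER_CUBIC)
b=cv2.resize(b,(406,310))
cv2.imwrite("pics/c1.png",np.vstack([a,np.hstack([b,b2])]))
E
python3 m.py
```

```text
(323, 114) [ 19 149 181]
(388, 131) [ 19 146 219]
(468, 203) [ 17 160 188]
(400, 196) [ 18 154 144]
(407, 254) [ 17 135 177]
(350, 215) [ 0  9 88]
(230, 340) [ 14 128 173]
gold [460, 190, 17, 26, 162] [468.1 202.7] [ 456.9 -324.5    5. ]
gold [390, 195, 20, 20, 247] [399.9 204.1] [ 453.3 -174.9    5. ]
gold [396, 235, 22, 18, 247] [407.  243.4] [ 367.2 -187.4    5. ]
gold [415, 264, 24, 21, 328] [426.9 274. ] [ 302.6 -227.3    5. ]
gold [449, 284, 28, 22, 398] [462.7 294.5] [ 260.5 -300.7    5. ]
beaker (400, 205) [ 446. -169.   35.] 477.0
beaker (407, 244) [ 364. -181.   35.] 407.0
beaker (429, 274) [ 303. -224.   35.] 377.0
beaker (465, 295) [ 261. -295.   35.] 394.0
```

View pics/c1.png

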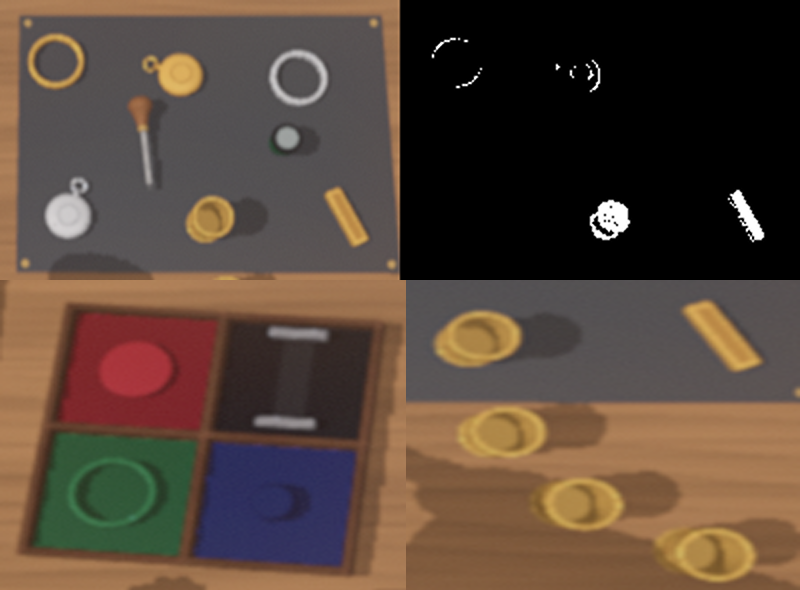

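The crop confirms it. The mat beaker at (400,205) is about 477 mm from the base, against 407, 394 and 377 for the others, so it is the one meant. In the tray, red is upper left, black upper right, green lower left and blue lower right. Next I'll fit precise centres in both views.

```bash
cat > m2.py <<'E'
from h import *
def circ(P):
    A=np.c_[2*P[:,:2],np.ones(len(P))];x=np.linalg.lstsq(A,(P[:,:2]**2).sum(1),rcond=None)[0]
    return x[:2],np.sqrt(x[2]+x[:2]@x[:2])
def blob(hsv,seed,r,lo,hi,op=0,scale=4):
    x,y=seed;roi=hsv[y-r:y+r,x-r:x+r]
    bgr=cv2.resize(cv2.cvtColor(roi,cv2.COLOR_HSV2BGR),None,fx=scale,fy=scale,interpolation=cv2.INTER_CUBIC)
    m=cv2.inRange(cv2.cvtColor(bgr,cv2.COLOR_BGR2HSV),lo,hi)
    if op: m=cv2.morphologyEx(m,cv2.MORPH_OPEN,cv2.getStructuringElement(cv2.MORPH_ELLIPSE,(op*scale,op*scale)))
    cs=cv2.findContours(m,cv2.RETR_EXTERNAL,cv2.CHAIN_APPROX_NONE)[0]
    c=max(cs,key=cv2.contourArea)
    return (c[:,0]+.5)/scale-.5+np.array([x-r,y-r]),m
if __name__=="__main__":
  G=((8,85,60),(35,255,255))
  S={"top":dict(bangle=(323,125),watch=(385,132),beaker=(400,205),bar=(468,203),red=(197,149),green=(189,203),blue=(245,207),silver=(0,0)),
     "scene":dict(bangle=(380,269),watch=(320,299),beaker=(261,243),bar=(196,289),red=(450,194),green=(415,166),blue=(377,185))}
  ms=[]
  for n in S:
    hsv=cv2.cvtColor(shot(n),cv2.COLOR_BGR2HSV);s=S[n];K,R,t=cal(n);o=-R.T@t
    for k,z in [("bangle",7),("watch",6.5)]:
        c,m=blob(hsv,s[k],26,*G,op=8 if k=="watch" else 0);P=ray(n,c,z);print(n,k,*circ(P),P[:,:2].min(0).round(1),P[:,:2].max(0).round(1))
        if k=="watch":
            c2,_=blob(hsv,s[k],26,*G);Q=ray(n,c2,6)[:,:2];ce=circ(P)[0];d=Q-ce;i=np.argmax((d**2).sum(1));print("  tip",d[i],np.degrees(np.arctan2(d[i][1],d[i][0])))
    c,m=blob(hsv,s["beaker"],22,*G);P=ray(n,c,50)[:,:2];ce=P.mean(0);u=ce-o[:2];u/=np.linalg.norm(u)
    for _ in range(8):
        q=P[(P-ce)@u>-2];ce,r=circ(q)
    print(n,"beaker",ce,r,len(q))
    P0=ray(n,c,0)[:,:2];ce=P0.mean(0)
    for _ in range(8):
        q=P0[(P0-ce)@u<-8];ce,r=circ(q)
    print("   foot",ce,r)
    c,m=blob(hsv,s["bar"],24,*G);P=ray(n,c,6)[:,:2].astype(np.float32);print(n,"bar",cv2.minAreaRect(P))
    for k,lo,hi in [("red",(170,100,60),(180,255,255)),("green",(50,80,30),(90,255,255)),("blue",(105,90,30),(130,255,255))]:
        c,m=blob(hsv,s[k],45 if n=="top" else 50,lo,hi);P=ray(n,c,8)[:,:2].astype(np.float32);print(n,k,cv2.minAreaRect(P),"cent",hsv[s[k][1],s[k][0]])
E
python3 m2.py
```

```text
top bangle [635.60959834  -4.1214306 ] 33.55716079096964 [601.6 -37.3] [669.5  29. ]
top watch [ 619.57516688 -145.35039722] 26.459592115487517 [ 592.9 -172.5] [ 645.4 -118.6]
  tip [15.16618307 42.96265446] 70.55653414287514
top beaker [ 448.09173093 -168.98905235] 22.757002229160964 130
   foot [ 448.31293379 -168.92783638] 20.977517398083112
top bar ((456.5532531738281, -323.137451171875), (69.09468078613281, 24.317562103271484), 25.893545150756836)
top red ((578.330078125, 279.3422546386719), (107.91388702392578, 108.64906311035156), 85.09741973876953) cent [178 175 168]
top green ((455.769287109375, 289.55810546875), (109.88319396972656, 110.46720123291016), 85.39701843261719) cent [ 67 112  89]
top blue ((446.25732421875, 167.0382080078125), (110.6539077758789, 110.42566680908203), 85.53260040283203) cent [119 129  93]
scene bangle [637.74855853  -4.54273723] 33.70617379727515 [603.7 -38.8] [671.1  29.5]
scene watch [ 620.48748685 -144.71087796] 25.84673758557352 [ 594.3 -170.9] [ 646.2 -118.8]
  tip [16.9454093  42.17924925] 68.11232685644686
scene beaker [ 427.74238132 -163.91187824] 34.33585354078073 257
   foot [ 448.27648561 -167.90212526] 21.01639829111503
scene bar ((457.5928649902344, -322.2825012207031), (72.15504455566406, 23.09992027282715), 25.92485809326172)
scene red ((579.2033081054688, 281.3153076171875), (108.75202941894531, 110.64358520507812), 85.77688598632812) cent [177 222 191]
scene green ((456.3780822753906, 290.8556823730469), (107.78567504882812, 109.76203155517578), 85.52953338623047) cent [ 73 227  81]
scene blue ((446.89306640625, 168.11264038085938), (108.44894409179688, 109.62946319580078), 85.54377746582031) cent [115 204  70]
```

Both views agree to about 2 mm, and the sizes and the 123 mm cell pitch fit, with the tray turned about -4.6°:

| Thing | Position (mm) | Angle |
|---|---|---|
| Gold bangle | (636.7, -4.3) | – |
| Gold watch | (620, -145) | bow at 69° |
| Gold beaker | (448.2, -168.5) | – |
| Gold bar | (457, -322.7) | 25.9° |
| Blue cell | (446.6, 167.6) | – |
| Red cell | (578.8, 280.3) | – |
| Green cell | (456.1, 290.2) | – |
| Black cell | (569.2, 157.7) | – |

I'll start with the bangle, closing along 40° so it can be released diagonally in its cell.

Request:
move_arm([
  {"tx": 24,"ty": -32,"tz": -6,"wz": -1.5,"jaw": -1},
  {"tx": 24,"ty": -32,"tz": -6,"wz": -1.5},
  {"tx": 24,"ty": -32,"tz": -6,"wz": -1.5},
  {"tx": 24,"ty": -32,"tz": -6,"wz": -1.5},
  {"tx": 24,"ty": -32,"tz": -6,"wz": -1.5},
  {"tx": 24,"ty": -32,"tz": -6,"wz": -1.5},
  {"tx": 24,"ty": -32,"tz": -6,"wz": -1.5},
  {"tx": 24,"ty": -32,"tz": -6,"wz": -1.5},
  {"tx": 24,"ty": -32,"tz": -6,"wz": -1.5},
  {"tx": 24,"ty": -32,"tz": -6,"wz": -1.5},
  {"tx": 24,"ty": -32,"tz": -6,"wz": -1.5},
  {"tx": 24,"ty": -32,"tz": -6,"wz": -1.5},
  {"tx": 24,"ty": -32,"tz": -6,"wz": -1.5},
  {"tx": 24,"ty": -32,"tz": -6,"wz": -1.5},
  {"tx": 24,"ty": -32,"tz": -6,"wz": -1.5},
  {"tx": 24,"ty": -32,"tz": -6,"wz": -1.5},
  {"tx": 4,"ty": -10,"tz": 0},
  {},
  {},
], force=15)

```text
validation failed for argument at $.de...
```

The call was refused whole. I'll try a short one with every field given.

Request:
move_arm([
  {"tx": 24,"ty": -32,"tz": -6,"wx": 0,"wy": 0,"wz": -1.5,"jaw": -1},
  {"tx": 24,"ty": -32,"tz": -6,"wx": 0,"wy": 0,"wz": -1.5,"jaw": -1},
], force=15)

```text
time_s: 0.45
ee_pos: [297.0, 454.0, 202.4]
orientation: [0.0, 0.247, 0.969, 0.0]
contact_force: [0.3, -0.2, -0.0]
grip_width: 1.001
grip_force: 0.0
```

Request:
move_arm([
  {"tx": 26,"ty": -35,"tz": -8,"wx": 0,"wy": 0,"wz": -1.6,"jaw": -1},
  {"tx": 26,"ty": -35,"tz": -8,"wx": 0,"wy": 0,"wz": -1.6,"jaw": -1},
  {"tx": 26,"ty": -35,"tz": -8,"wx": 0,"wy": 0,"wz": -1.6,"jaw": -1},
  {"tx": 26,"ty": -35,"tz": -8,"wx": 0,"wy": 0,"wz": -1.6,"jaw": -1},
  {"tx": 26,"ty": -35,"tz": -8,"wx": 0,"wy": 0,"wz": -1.6,"jaw": -1},
  {"tx": 26,"ty": -35,"tz": -8,"wx": 0,"wy": 0,"wz": -1.6,"jaw": -1},
  {"tx": 26,"ty": -35,"tz": -8,"wx": 0,"wy": 0,"wz": -1.6,"jaw": -1},
  {"tx": 26,"ty": -35,"tz": -8,"wx": 0,"wy": 0,"wz": -1.6,"jaw": -1},
  {"tx": 26,"ty": -35,"tz": -8,"wx": 0,"wy": 0,"wz": -1.6,"jaw": -1},
  {"tx": 26,"ty": -35,"tz": -8,"wx": 0,"wy": 0,"wz": -1.6,"jaw": -1},
  {"tx": 26,"ty": -35,"tz": -8,"wx": 0,"wy": 0,"wz": -1.6,"jaw": -1},
  {"tx": 26,"ty": -35,"tz": -8,"wx": 0,"wy": 0,"wz": -1.6,"jaw": -1},
  {"tx": 26,"ty": -35,"tz": -8,"wx": 0,"wy": 0,"wz": -1.6,"jaw": -1},
  {"tx": 2,"ty": -3,"tz": 0,"wx": 0,"wy": 0,"wz": 0,"jaw": -1},
  {"tx": 0,"ty": 0,"tz": 0,"wx": 0,"wy": 0,"wz": 0,"jaw": -1},
])

```text
time_s: 1.95
ee_pos: [636.9, -4.5, 98.0]
orientation: [-0.001, 0.419, 0.908, -0.0]
contact_force: [-0.2, 0.1, -0.2]
grip_width: 1.0
grip_force: 0.0
```

Request:
move_arm([
  {"tx": 0,"ty": 0,"tz": -25,"wx": 0,"wy": 0,"wz": 0,"jaw": -1},
  {"tx": 0,"ty": 0,"tz": -25,"wx": 0,"wy": 0,"wz": 0,"jaw": -1},
  {"tx": 0,"ty": 0,"tz": -20,"wx": 0,"wy": 0,"wz": 0,"jaw": -1},
  {"tx": 0,"ty": 0,"tz": -12,"wx": 0,"wy": 0,"wz": 0,"jaw": -1},
  {"tx": 0,"ty": 0,"tz": -8,"wx": 0,"wy": 0,"wz": 0,"jaw": -1},
  {"tx": 0,"ty": 0,"tz": -4,"wx": 0,"wy": 0,"wz": 0,"jaw": -1},
  {"tx": 0,"ty": 0,"tz": 0,"wx": 0,"wy": 0,"wz": 0,"jaw": -1},
  {"tx": 0,"ty": 0,"tz": 0,"wx": 0,"wy": 0,"wz": 0,"jaw": 0.1},
  {"tx": 0,"ty": 0,"tz": 0,"wx": 0,"wy": 0,"wz": 0,"jaw": 1},
  {"tx": 0,"ty": 0,"tz": 0,"wx": 0,"wy": 0,"wz": 0,"jaw": 1},
  {"tx": 0,"ty": 0,"tz": 0,"wx": 0,"wy": 0,"wz": 0,"jaw": 1},
  {"tx": 0,"ty": 0,"tz": 0,"wx": 0,"wy": 0,"wz": 0,"jaw": 1},
  {"tx": 0,"ty": 0,"tz": 0,"wx": 0,"wy": 0,"wz": 0,"jaw": 1},
], force=12)

```text
time_s: 3.25
ee_pos: [637.3, -3.8, 5.0]
orientation: [0.0, 0.418, 0.908, 0.0]
contact_force: [-1.1, 0.5, 2.1]
grip_width: 0.669
grip_force: 12.0
```

Request:
move_arm([
  {"tx": 0,"ty": 0,"tz": 10,"wx": 0,"wy": 0,"wz": 0,"jaw": 1},
  {"tx": 0,"ty": 0,"tz": 20,"wx": 0,"wy": 0,"wz": 0,"jaw": 1},
  {"tx": 0,"ty": 0,"tz": 25,"wx": 0,"wy": 0,"wz": 0,"jaw": 1},
  {"tx": -10,"ty": 9,"tz": 25,"wx": 0,"wy": 0,"wz": 0,"jaw": 1},
  {"tx": -20,"ty": 18,"tz": 0,"wx": 0,"wy": 0,"wz": 0,"jaw": 1},
  {"tx": -30,"ty": 27,"tz": 0,"wx": 0,"wy": 0,"wz": 0,"jaw": 1},
  {"tx": -30,"ty": 27,"tz": 0,"wx": 0,"wy": 0,"wz": 0,"jaw": 1},
  {"tx": -30,"ty": 27,"tz": 0,"wx": 0,"wy": 0,"wz": 0,"jaw": 1},
  {"tx": -30,"ty": 27,"tz": 0,"wx": 0,"wy": 0,"wz": 0,"jaw": 1},
  {"tx": -25,"ty": 22,"tz": 0,"wx": 0,"wy": 0,"wz": 0,"jaw": 1},
  {"tx": -15,"ty": 14,"tz": 0,"wx": 0,"wy": 0,"wz": 0,"jaw": 1},
  {"tx": 0,"ty": 0,"tz": 0,"wx": 0,"wy": 0,"wz": 0,"jaw": 1},
  {"tx": 0,"ty": 0,"tz": 0,"wx": 0,"wy": 0,"wz": 0,"jaw": 1},
])

```text
time_s: 4.55
ee_pos: [447.4, 167.2, 85.1]
orientation: [0.001, 0.418, 0.908, 0.0]
contact_force: [0.6, -0.5, -1.1]
grip_width: 0.673
grip_force: 12.0
```

Run:
```python
from h import *
a=shot("top");b=shot("scene")
print(bot.read_state()["ee_pos"])
cv2.imwrite("pics/c2.png",np.hstack([cv2.resize(a[100:260,140:340],(400,320)),cv2.resize(b[80:240,300:500],(400,320))]))
```

```text
[448.04487196 166.69879346  85.0607496 ]
```

View pics/c2.png

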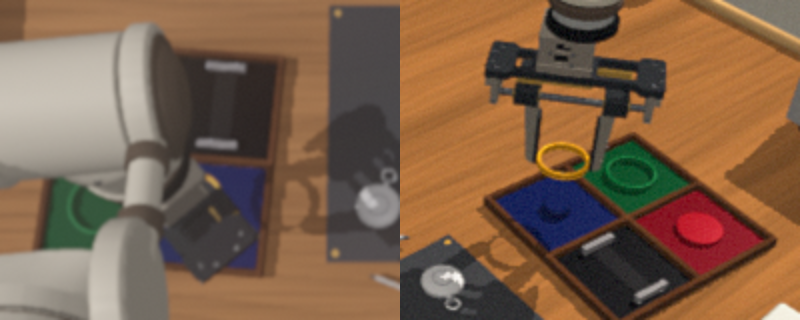

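The bangle hangs level over the blue stump in the right half of the crop, near (562,160). Lowering it now.

Request:
move_arm([
  {"tx": -1,"ty": 1,"tz": -20,"wx": 0,"wy": 0,"wz": 0,"jaw": 1},
  {"tx": 0,"ty": 0,"tz": -20,"wx": 0,"wy": 0,"wz": 0,"jaw": 1},
  {"tx": 0,"ty": 0,"tz": -15,"wx": 0,"wy": 0,"wz": 0,"jaw": 1},
  {"tx": 0,"ty": 0,"tz": -8,"wx": 0,"wy": 0,"wz": 0,"jaw": 1},
  {"tx": 0,"ty": 0,"tz": -4,"wx": 0,"wy": 0,"wz": 0,"jaw": 1},
  {"tx": 0,"ty": 0,"tz": -2,"wx": 0,"wy": 0,"wz": 0,"jaw": 1},
  {"tx": 0,"ty": 0,"tz": -1,"wx": 0,"wy": 0,"wz": 0,"jaw": 1},
  {"tx": 0,"ty": 0,"tz": -1,"wx": 0,"wy": 0,"wz": 0,"jaw": 1},
  {"tx": 0,"ty": 0,"tz": 0,"wx": 0,"wy": 0,"wz": 0,"jaw": 1},
  {"tx": 0,"ty": 0,"tz": 0,"wx": 0,"wy": 0,"wz": 0,"jaw": 1},
])

```text
time_s: 5.65
ee_pos: [446.2, 168.3, 13.9]
orientation: [0.0, 0.418, 0.908, 0.0]
contact_force: [-0.4, -0.1, -1.2]
grip_width: 0.677
grip_force: 12.0
```

Request:
move_arm([
  {"tx": 0,"ty": 0,"tz": -0.7,"wx": 0,"wy": 0,"wz": 0,"jaw": 1},
  {"tx": 0,"ty": 0,"tz": 0,"wx": 0,"wy": 0,"wz": 0,"jaw": 1},
  {"tx": 0,"ty": 0,"tz": 0,"wx": 0,"wy": 0,"wz": 0,"jaw": 1},
])

```text
time_s: 5.95
ee_pos: [446.1, 168.3, 13.0]
orientation: [0.0, 0.418, 0.908, 0.0]
contact_force: [-0.1, 1.4, -0.1]
grip_width: 0.672
grip_force: 12.0
```

Request:
move_arm([
  {"tx": 0,"ty": 0,"tz": -0.7,"wx": 0,"wy": 0,"wz": 0,"jaw": 1},
  {"tx": 0,"ty": 0,"tz": 0,"wx": 0,"wy": 0,"wz": 0,"jaw": 1},
  {"tx": 0,"ty": 0,"tz": 0,"wx": 0,"wy": 0,"wz": 0,"jaw": 1},
])

```text
time_s: 6.25
ee_pos: [446.1, 168.3, 12.9]
orientation: [-0.0, 0.418, 0.908, -0.0]
contact_force: [-2.9, -1.1, 6.1]
grip_width: 0.672
grip_force: 12.0
```

It touched down with 6 N. Releasing, then on to the watch.

Request:
move_arm([
  {"tx": 0,"ty": 0,"tz": 0,"wx": 0,"wy": 0,"wz": 0,"jaw": -0.6},
  {"tx": 0,"ty": 0,"tz": 0,"wx": 0,"wy": 0,"wz": 0,"jaw": -0.6},
  {"tx": 0,"ty": 0,"tz": 0,"wx": 0,"wy": 0,"wz": 0,"jaw": -0.6},
  {"tx": 0,"ty": 0,"tz": 8,"wx": 0,"wy": 0,"wz": 0,"jaw": -0.6},
  {"tx": 0,"ty": 0,"tz": 25,"wx": 0,"wy": 0,"wz": 0,"jaw": -0.6},
  {"tx": 0,"ty": 0,"tz": 35,"wx": 0,"wy": 0,"wz": 0,"jaw": -0.6},
  {"tx": 14,"ty": -26,"tz": 5,"wx": 0,"wy": 0,"wz": -6,"jaw": -0.6},
  {"tx": 16,"ty": -29,"tz": 0,"wx": 0,"wy": 0,"wz": -6,"jaw": -0.6},
  {"tx": 16,"ty": -29,"tz": 0,"wx": 0,"wy": 0,"wz": -6,"jaw": -0.6},
  {"tx": 16,"ty": -29,"tz": 0,"wx": 0,"wy": 0,"wz": -6,"jaw": -0.6},
  {"tx": 16,"ty": -29,"tz": 0,"wx": 0,"wy": 0,"wz": -6,"jaw": -0.6},
  {"tx": 16,"ty": -29,"tz": 0,"wx": 0,"wy": 0,"wz": -6,"jaw": -0.6},
  {"tx": 16,"ty": -29,"tz": 0,"wx": 0,"wy": 0,"wz": -6,"jaw": -0.6},
  {"tx": 16,"ty": -29,"tz": 0,"wx": 0,"wy": 0,"wz": -6,"jaw": -0.6},
  {"tx": 16,"ty": -29,"tz": 0,"wx": 0,"wy": 0,"wz": -6,"jaw": -0.6},
  {"tx": 16,"ty": -29,"tz": 0,"wx": 0,"wy": 0,"wz": -6,"jaw": -0.6},
  {"tx": 16,"ty": -26,"tz": 0,"wx": 0,"wy": 0,"wz": 0,"jaw": -0.6},
  {"tx": 0,"ty": 0,"tz": 0,"wx": 0,"wy": 0,"wz": 0,"jaw": -0.6},
  {"tx": 0,"ty": 0,"tz": 0,"wx": 0,"wy": 0,"wz": 0,"jaw": -0.6},
])

```text
time_s: 8.15
ee_pos: [619.8, -144.7, 85.3]
orientation: [-0.0, 0.817, 0.577, 0.0]
contact_force: [-0.0, 0.1, -0.0]
grip_width: 0.8
grip_force: 0.0
```

Run:
```python
from h import *
from m2 import *
a=shot("top");b=shot("scene")
print(bot.read_state()["ee_pos"])
cv2.imwrite("pics/c3.png",np.hstack([cv2.resize(a[100:260,140:340],(400,320)),cv2.resize(b[80:240,300:500],(400,320))]))
for n,im,s in (("top",a,(243,206)),("scene",b,(377,187))):
    hsv=cv2.cvtColor(im,cv2.COLOR_BGR2HSV)
    c,m=blob(hsv,s,26,(8,85,60),(35,255,255));print(n,circ(ray(n,c,15)))
```

```text
[ 619.36063522 -143.55123597   85.1208311 ]
top (array([444.78897293, 168.36335764]), np.float64(32.41122011105192))
scene (array([447.79401568, 167.03143296]), np.float64(34.19439556478349))
```

View pics/c3.png

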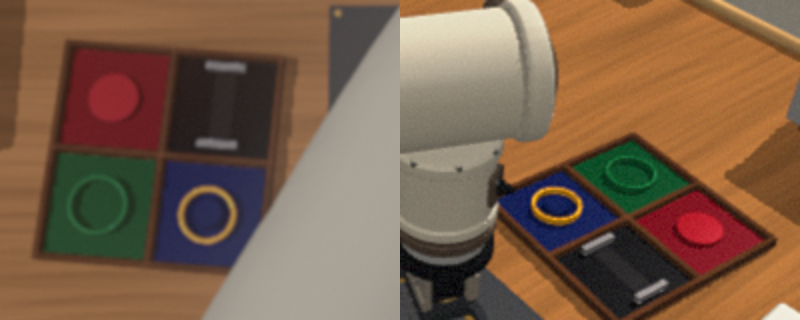

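The bangle lies flat and centred around the stump, with both views within 2 mm. Now the watch.

Request:
move_arm([
  {"tx": 0,"ty": 0,"tz": -20,"wx": 0,"wy": 0,"wz": 0,"jaw": -0.6},
  {"tx": 0,"ty": 0,"tz": -25,"wx": 0,"wy": 0,"wz": 0,"jaw": -0.6},
  {"tx": 0,"ty": 0,"tz": -18,"wx": 0,"wy": 0,"wz": 0,"jaw": -0.6},
  {"tx": 0,"ty": 0,"tz": -10,"wx": 0,"wy": 0,"wz": 0,"jaw": -0.6},
  {"tx": 0,"ty": 0,"tz": -5,"wx": 0,"wy": 0,"wz": 0,"jaw": -0.6},
  {"tx": 0,"ty": 0,"tz": -3,"wx": 0,"wy": 0,"wz": 0,"jaw": -0.6},
  {"tx": 0,"ty": 0,"tz": 0,"wx": 0,"wy": 0,"wz": 0,"jaw": -0.4},
  {"tx": 0,"ty": 0,"tz": 0,"wx": 0,"wy": 0,"wz": 0,"jaw": 0},
  {"tx": 0,"ty": 0,"tz": 0,"wx": 0,"wy": 0,"wz": 0,"jaw": 1},
  {"tx": 0,"ty": 0,"tz": 0,"wx": 0,"wy": 0,"wz": 0,"jaw": 1},
  {"tx": 0,"ty": 0,"tz": 0,"wx": 0,"wy": 0,"wz": 0,"jaw": 1},
  {"tx": 0,"ty": 0,"tz": 0,"wx": 0,"wy": 0,"wz": 0,"jaw": 1},
], force=15)

```text
time_s: 9.45
ee_pos: [620.4, -144.9, 4.9]
orientation: [0.0, 0.816, 0.577, 0.0]
contact_force: [-0.7, 0.7, 3.4]
grip_width: 0.509
grip_force: 15.0
```

Request:
move_arm([
  {"tx": 0,"ty": 0,"tz": 8,"wx": 0,"wy": 0,"wz": 0,"jaw": 1},
  {"tx": 0,"ty": 0,"tz": 20,"wx": 0,"wy": 0,"wz": 0,"jaw": 1},
  {"tx": 0,"ty": 0,"tz": 30,"wx": 0,"wy": 0,"wz": 0,"jaw": 1},
  {"tx": 0,"ty": 9,"tz": 22,"wx": 0,"wy": 0,"wz": 0,"jaw": 1},
  {"tx": -2,"ty": 22,"tz": 0,"wx": 0,"wy": 0,"wz": 0,"jaw": 1},
  {"tx": -3,"ty": 33,"tz": 0,"wx": 0,"wy": 0,"wz": 0,"jaw": 1},
  {"tx": -4,"ty": 38,"tz": 0,"wx": 0,"wy": 0,"wz": 0,"jaw": 1},
  {"tx": -4,"ty": 40,"tz": 0,"wx": 0,"wy": 0,"wz": 0,"jaw": 1},
  {"tx": -4,"ty": 40,"tz": 0,"wx": 0,"wy": 0,"wz": 0,"jaw": 1},
  {"tx": -4,"ty": 40,"tz": 0,"wx": 0,"wy": 0,"wz": 0,"jaw": 1},
  {"tx": -4,"ty": 40,"tz": 0,"wx": 0,"wy": 0,"wz": 0,"jaw": 1},
  {"tx": -4,"ty": 40,"tz": 0,"wx": 0,"wy": 0,"wz": 0,"jaw": 1},
  {"tx": -4,"ty": 40,"tz": 0,"wx": 0,"wy": 0,"wz": 0,"jaw": 1},
  {"tx": -4,"ty": 38,"tz": 0,"wx": 0,"wy": 0,"wz": 0,"jaw": 1},
  {"tx": -4,"ty": 30,"tz": 0,"wx": 0,"wy": 0,"wz": 0,"jaw": 1},
  {"tx": 0,"ty": 15,"tz": 0,"wx": 0,"wy": 0,"wz": 0,"jaw": 1},
  {"tx": 0,"ty": 0,"tz": 0,"wx": 0,"wy": 0,"wz": 0,"jaw": 1},
  {"tx": 0,"ty": 0,"tz": 0,"wx": 0,"wy": 0,"wz": 0,"jaw": 1},
])

```text
time_s: 11.25
ee_pos: [579.2, 279.2, 84.1]
orientation: [0.0, 0.817, 0.577, -0.0]
contact_force: [0.1, -0.9, -1.5]
grip_width: 0.508
grip_force: 15.0
```

Run:
```python
from m2 import *
a=shot("top");b=shot("scene")
s=bot.read_state();print(s["ee_pos"],s["grip_width"])
cv2.imwrite("pics/c4.png",np.hstack([cv2.resize(a[100:260,140:340],(400,320)),cv2.resize(b[80:240,350:550],(400,320))]))
```

```text
[579.36712966 278.64626395  84.09790667] 0.5093810372514505
```

View pics/c4.png

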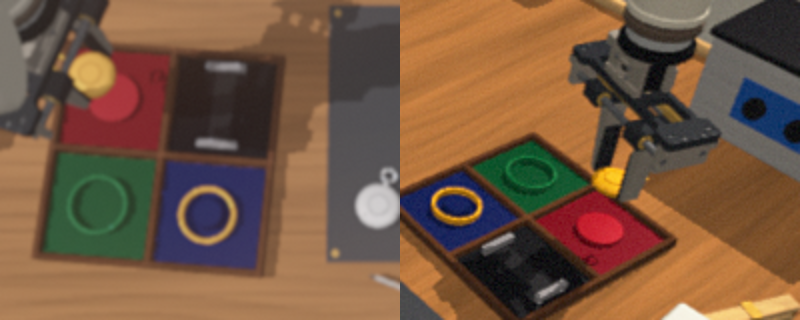

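The watch is held level above the red cushion. Lowering it.

Request:
move_arm([
  {"tx": 0,"ty": 1,"tz": -20,"wx": 0,"wy": 0,"wz": 0,"jaw": 1},
  {"tx": 0,"ty": 0,"tz": -22,"wx": 0,"wy": 0,"wz": 0,"jaw": 1},
  {"tx": 0,"ty": 0,"tz": -12,"wx": 0,"wy": 0,"wz": 0,"jaw": 1},
  {"tx": 0,"ty": 0,"tz": -6,"wx": 0,"wy": 0,"wz": 0,"jaw": 1},
  {"tx": 0,"ty": 0,"tz": -3,"wx": 0,"wy": 0,"wz": 0,"jaw": 1},
  {"tx": 0,"ty": 0,"tz": -1.5,"wx": 0,"wy": 0,"wz": 0,"jaw": 1},
  {"tx": 0,"ty": 0,"tz": 0,"wx": 0,"wy": 0,"wz": 0,"jaw": 1},
  {"tx": 0,"ty": 0,"tz": 0,"wx": 0,"wy": 0,"wz": 0,"jaw": 1},
])

```text
time_s: 12.15
ee_pos: [579.6, 281.5, 20.5]
orientation: [0.0, 0.816, 0.577, 0.001]
contact_force: [0.6, 0.1, -1.9]
grip_width: 0.506
grip_force: 15.0
```

Request:
move_arm([
  {"tx": 0,"ty": 0,"tz": -0.7,"wx": 0,"wy": 0,"wz": 0,"jaw": 1},
  {"tx": 0,"ty": 0,"tz": 0,"wx": 0,"wy": 0,"wz": 0,"jaw": 1},
  {"tx": 0,"ty": 0,"tz": 0,"wx": 0,"wy": 0,"wz": 0,"jaw": 1},
])

```text
time_s: 12.45
ee_pos: [579.0, 281.3, 19.1]
orientation: [0.0, 0.816, 0.577, 0.0]
contact_force: [-1.0, -0.6, -1.0]
grip_width: 0.505
grip_force: 15.0
```

Request:
move_arm([
  {"tx": 0,"ty": 0,"tz": -0.7,"wx": 0,"wy": 0,"wz": 0,"jaw": 1},
  {"tx": 0,"ty": 0,"tz": 0,"wx": 0,"wy": 0,"wz": 0,"jaw": 1},
  {"tx": 0,"ty": 0,"tz": 0,"wx": 0,"wy": 0,"wz": 0,"jaw": 1},
])

```text
time_s: 12.75
ee_pos: [579.1, 281.4, 18.9]
orientation: [0.0, 0.816, 0.578, 0.0]
contact_force: [-3.0, -0.7, 5.2]
grip_width: 0.509
grip_force: 15.0
```

Contact at 5 N. Releasing, then on to the beaker at (448,-168), closing along about -70° to keep clear of its neighbour.

Request:
move_arm([
  {"tx": 0,"ty": 0,"tz": 0,"wx": 0,"wy": 0,"wz": 0,"jaw": -0.5},
  {"tx": 0,"ty": 0,"tz": 0,"wx": 0,"wy": 0,"wz": 0,"jaw": -0.5},
  {"tx": 0,"ty": 0,"tz": 0,"wx": 0,"wy": 0,"wz": 0,"jaw": -0.5},
  {"tx": 0,"ty": 0,"tz": 15,"wx": 0,"wy": 0,"wz": 0,"jaw": -0.5},
  {"tx": 0,"ty": 0,"tz": 30,"wx": 0,"wy": 0,"wz": 0,"jaw": -0.5},
  {"tx": -5,"ty": -17,"tz": 40,"wx": 0,"wy": 0,"wz": -5,"jaw": -0.5},
  {"tx": -10,"ty": -36,"tz": 0,"wx": 0,"wy": 0,"wz": -5,"jaw": -0.5},
  {"tx": -10,"ty": -36,"tz": 0,"wx": 0,"wy": 0,"wz": -5,"jaw": -0.5},
  {"tx": -10,"ty": -36,"tz": 0,"wx": 0,"wy": 0,"wz": -5,"jaw": -0.7},
  {"tx": -10,"ty": -36,"tz": 0,"wx": 0,"wy": 0,"wz": -5,"jaw": -0.7},
  {"tx": -10,"ty": -36,"tz": 0,"wx": 0,"wy": 0,"wz": -5,"jaw": -0.7},
  {"tx": -10,"ty": -36,"tz": 0,"wx": 0,"wy": 0,"wz": -5,"jaw": -0.7},
  {"tx": -10,"ty": -36,"tz": 0,"wx": 0,"wy": 0,"wz": -5,"jaw": -0.7},
  {"tx": -10,"ty": -36,"tz": 0,"wx": 0,"wy": 0,"wz": -5,"jaw": -0.7},
  {"tx": -10,"ty": -36,"tz": 0,"wx": 0,"wy": 0,"wz": -5,"jaw": -0.7},
  {"tx": -10,"ty": -36,"tz": 0,"wx": 0,"wy": 0,"wz": 0,"jaw": -0.7},
  {"tx": -10,"ty": -36,"tz": 0,"wx": 0,"wy": 0,"wz": 0,"jaw": -0.7},
  {"tx": -10,"ty": -25,"tz": 0,"wx": 0,"wy": 0,"wz": 0,"jaw": -0.7},
  {"tx": -6,"ty": -12,"tz": 0,"wx": 0,"wy": 0,"wz": 0,"jaw": -0.7},
  {"tx": 0,"ty": 0,"tz": 0,"wx": 0,"wy": 0,"wz": 0,"jaw": -0.7},
])

```text
time_s: 14.75
ee_pos: [447.9, -169.8, 104.0]
orientation: [0.0, 0.984, 0.177, 0.0]
contact_force: [0.2, 0.4, -0.5]
grip_width: 0.849
grip_force: 0.0
```

Run:
```python
from m2 import *
a=shot("top");b=shot("scene")
s=bot.read_state();print(s["ee_pos"],s["orientation"],s["grip_width"])
cv2.imwrite("pics/c5.png",np.hstack([cv2.resize(a[100:260,140:340],(400,320)),cv2.resize(b[120:310,150:500],(590,320))])[:,:800])
for n,im,s in (("top",a,(195,148)),("scene",b,(450,193))):
    hsv=cv2.cvtColor(im,cv2.COLOR_BGR2HSV)
    c,m=blob(hsv,s,26,(8,85,60),(35,255,255),op=8);print(n,circ(ray(n,c,20.5)))
```

```text
[ 448.25905294 -168.05095476  103.59930785] [-1.11417386e-04  9.83973265e-01  1.78315799e-01  2.79008504e-04] 0.8508924929436233
top (array([579.38370427, 281.62326215]), np.float64(26.2952590610685))
scene (array([562.87999583, 354.03955108]), np.float64(38.89711170330769))
```

View pics/c5.png

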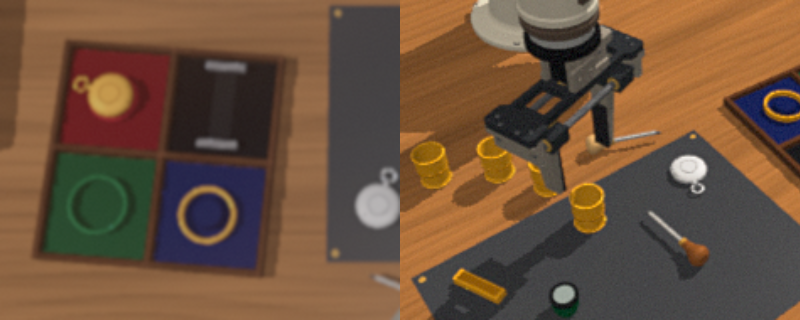

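The watch lies flat and centred on the cushion, at (579.4,281.6) in the top view. The gripper is over the farthest beaker, and its fingers clear the neighbours. Descending to grip it.

Request:
move_arm([
  {"tx": 0,"ty": 0,"tz": -20,"wx": 0,"wy": 0,"wz": 0,"jaw": -0.7},
  {"tx": 0,"ty": 0,"tz": -25,"wx": 0,"wy": 0,"wz": 0,"jaw": -0.7},
  {"tx": 0,"ty": 0,"tz": -20,"wx": 0,"wy": 0,"wz": 0,"jaw": -0.7},
  {"tx": 0,"ty": 0,"tz": -12,"wx": 0,"wy": 0,"wz": 0,"jaw": -0.7},
  {"tx": 0,"ty": 0,"tz": -5,"wx": 0,"wy": 0,"wz": 0,"jaw": -0.7},
  {"tx": 0,"ty": 0,"tz": 0,"wx": 0,"wy": 0,"wz": 0,"jaw": -0.3},
  {"tx": 0,"ty": 0,"tz": 0,"wx": 0,"wy": 0,"wz": 0,"jaw": 0},
  {"tx": 0,"ty": 0,"tz": 0,"wx": 0,"wy": 0,"wz": 0,"jaw": 0.1},
  {"tx": 0,"ty": 0,"tz": 0,"wx": 0,"wy": 0,"wz": 0,"jaw": 1},
  {"tx": 0,"ty": 0,"tz": 0,"wx": 0,"wy": 0,"wz": 0,"jaw": 1},
  {"tx": 0,"ty": 0,"tz": 0,"wx": 0,"wy": 0,"wz": 0,"jaw": 1},
  {"tx": 0,"ty": 0,"tz": 0,"wx": 0,"wy": 0,"wz": 0,"jaw": 1},
], force=15)

```text
time_s: 16.05
ee_pos: [448.3, -168.8, 21.7]
orientation: [0.0, 0.984, 0.178, 0.0]
contact_force: [-0.5, 1.9, 3.3]
grip_width: 0.435
grip_force: 15.0
```

Request:
move_arm([
  {"tx": 0,"ty": 0,"tz": 8,"wx": 0,"wy": 0,"wz": 0,"jaw": 1},
  {"tx": 0,"ty": 0,"tz": 20,"wx": 0,"wy": 0,"wz": 0,"jaw": 1},
  {"tx": 0,"ty": 0,"tz": 30,"wx": 0,"wy": 0,"wz": 0,"jaw": 1},
  {"tx": 0,"ty": 9,"tz": 22,"wx": 0,"wy": 0,"wz": 0,"jaw": 1},
  {"tx": 1,"ty": 20,"tz": 0,"wx": 0,"wy": 0,"wz": 0,"jaw": 1},
  {"tx": 1,"ty": 30,"tz": 0,"wx": 0,"wy": 0,"wz": 0,"jaw": 1},
  {"tx": 1,"ty": 38,"tz": 0,"wx": 0,"wy": 0,"wz": 0,"jaw": 1},
  {"tx": 1,"ty": 40,"tz": 0,"wx": 0,"wy": 0,"wz": 0,"jaw": 1},
  {"tx": 1,"ty": 40,"tz": 0,"wx": 0,"wy": 0,"wz": 0,"jaw": 1},
  {"tx": 1,"ty": 40,"tz": 0,"wx": 0,"wy": 0,"wz": 0,"jaw": 1},
  {"tx": 1,"ty": 40,"tz": 0,"wx": 0,"wy": 0,"wz": 0,"jaw": 1},
  {"tx": 1,"ty": 40,"tz": 0,"wx": 0,"wy": 0,"wz": 0,"jaw": 1},
  {"tx": 0,"ty": 40,"tz": 0,"wx": 0,"wy": 0,"wz": 0,"jaw": 1},
  {"tx": 0,"ty": 40,"tz": 0,"wx": 0,"wy": 0,"wz": 0,"jaw": 1},
  {"tx": 0,"ty": 38,"tz": 0,"wx": 0,"wy": 0,"wz": 0,"jaw": 1},
  {"tx": 0,"ty": 29,"tz": 0,"wx": 0,"wy": 0,"wz": 0,"jaw": 1},
  {"tx": 0,"ty": 15,"tz": 0,"wx": 0,"wy": 0,"wz": 0,"jaw": 1},
  {"tx": 0,"ty": 0,"tz": 0,"wx": 0,"wy": 0,"wz": 0,"jaw": 1},
  {"tx": 0,"ty": 0,"tz": 0,"wx": 0,"wy": 0,"wz": 0,"jaw": 1},
])

```text
time_s: 17.95
ee_pos: [455.9, 289.4, 101.2]
orientation: [0.0, 0.984, 0.178, -0.0]
contact_force: [-0.6, 0.3, -0.8]
grip_width: 0.432
grip_force: 15.0
```

Request:
move_arm([
  {"tx": 0,"ty": 0,"tz": -20,"wx": 0,"wy": 0,"wz": 0,"jaw": 1},
  {"tx": 0,"ty": 0,"tz": -22,"wx": 0,"wy": 0,"wz": 0,"jaw": 1},
  {"tx": 0,"ty": 0,"tz": -15,"wx": 0,"wy": 0,"wz": 0,"jaw": 1},
  {"tx": 0,"ty": 0,"tz": -8,"wx": 0,"wy": 0,"wz": 0,"jaw": 1},
  {"tx": 0,"ty": 0,"tz": -4,"wx": 0,"wy": 0,"wz": 0,"jaw": 1},
  {"tx": 0,"ty": 0,"tz": -2,"wx": 0,"wy": 0,"wz": 0,"jaw": 1},
  {"tx": 0,"ty": 0,"tz": 0,"wx": 0,"wy": 0,"wz": 0,"jaw": 1},
  {"tx": 0,"ty": 0,"tz": 0,"wx": 0,"wy": 0,"wz": 0,"jaw": 1},
])

```text
time_s: 18.75
ee_pos: [456.6, 290.5, 31.1]
orientation: [-0.0, 0.984, 0.178, 0.001]
contact_force: [0.4, -0.1, -1.0]
grip_width: 0.436
grip_force: 15.0
```

Request:
move_arm([
  {"tx": 0,"ty": 0,"tz": -0.7,"wx": 0,"wy": 0,"wz": 0,"jaw": 1},
  {"tx": 0,"ty": 0,"tz": 0,"wx": 0,"wy": 0,"wz": 0,"jaw": 1},
  {"tx": 0,"ty": 0,"tz": 0,"wx": 0,"wy": 0,"wz": 0,"jaw": 1},
])

```text
time_s: 19.05
ee_pos: [456.1, 290.4, 29.8]
orientation: [-0.0, 0.984, 0.178, 0.0]
contact_force: [0.4, 0.0, -0.0]
grip_width: 0.43
grip_force: 15.0
```

Request:
move_arm([
  {"tx": 0,"ty": 0,"tz": -0.6,"wx": 0,"wy": 0,"wz": 0,"jaw": 1},
  {"tx": 0,"ty": 0,"tz": 0,"wx": 0,"wy": 0,"wz": 0,"jaw": 1},
  {"tx": 0,"ty": 0,"tz": 0,"wx": 0,"wy": 0,"wz": 0,"jaw": 1},
])

```text
time_s: 19.35
ee_pos: [456.4, 290.5, 29.8]
orientation: [-0.0, 0.984, 0.178, 0.0]
contact_force: [-2.2, -0.3, 5.4]
grip_width: 0.428
grip_force: 15.0
```

Request:
move_arm([
  {"tx": 0,"ty": 0,"tz": 0,"wx": 0,"wy": 0,"wz": 0,"jaw": -0.3},
  {"tx": 0,"ty": 0,"tz": 0,"wx": 0,"wy": 0,"wz": 0,"jaw": -0.3},
  {"tx": 0,"ty": 0,"tz": 0,"wx": 0,"wy": 0,"wz": 0,"jaw": -0.3},
  {"tx": 0,"ty": 0,"tz": 10,"wx": 0,"wy": 0,"wz": 0,"jaw": -0.3},
  {"tx": 0,"ty": 0,"tz": 25,"wx": 0,"wy": 0,"wz": 0,"jaw": -0.3},
  {"tx": 0,"ty": 0,"tz": 30,"wx": 0,"wy": 0,"wz": 0,"jaw": -0.3},
  {"tx": 0,"ty": -15,"tz": 20,"wx": 0,"wy": 0,"wz": 1,"jaw": -0.3},
  {"tx": 0,"ty": -30,"tz": 0,"wx": 0,"wy": 0,"wz": 1,"jaw": -0.3},
  {"tx": 0,"ty": -40,"tz": 0,"wx": 0,"wy": 0,"wz": 1,"jaw": -0.3},
  {"tx": 0,"ty": -40,"tz": 0,"wx": 0,"wy": 0,"wz": 1,"jaw": -0.3},
  {"tx": 0,"ty": -40,"tz": 0,"wx": 0,"wy": 0,"wz": 1.4,"jaw": -0.3},
  {"tx": 0,"ty": -40,"tz": 0,"wx": 0,"wy": 0,"wz": 0,"jaw": -0.3},
  {"tx": 0,"ty": -40,"tz": 0,"wx": 0,"wy": 0,"wz": 0,"jaw": -0.3},
  {"tx": 0,"ty": -40,"tz": 0,"wx": 0,"wy": 0,"wz": 0,"jaw": -0.3},
  {"tx": 0,"ty": -40,"tz": 0,"wx": 0,"wy": 0,"wz": 0,"jaw": -0.3},
  {"tx": 0,"ty": -40,"tz": 0,"wx": 0,"wy": 0,"wz": 0,"jaw": -0.3},
  {"tx": 0,"ty": -40,"tz": 0,"wx": 0,"wy": 0,"wz": 0,"jaw": -0.3},
  {"tx": 0,"ty": -40,"tz": 0,"wx": 0,"wy": 0,"wz": 0,"jaw": -0.3},
  {"tx": 0,"ty": -40,"tz": 0,"wx": 0,"wy": 0,"wz": 0,"jaw": -0.3},
  {"tx": 0,"ty": -40,"tz": 0,"wx": 0,"wy": 0,"wz": 0,"jaw": -0.3},
])

```text
time_s: 21.35
ee_pos: [455.9, -236.6, 114.8]
orientation: [0.0, 0.975, 0.224, 0.0]
contact_force: [-0.9, -0.0, -0.2]
grip_width: 0.652
grip_force: 0.0
```

Request:
move_arm([
  {"tx": 0,"ty": -30,"tz": 0,"wx": 0,"wy": 0,"wz": 0,"jaw": -0.3},
  {"tx": 0,"ty": -18,"tz": 0,"wx": 0,"wy": 0,"wz": 0,"jaw": -0.3},
  {"tx": 0,"ty": 0,"tz": 0,"wx": 0,"wy": 0,"wz": 0,"jaw": -0.3},
  {"tx": 0,"ty": 0,"tz": 0,"wx": 0,"wy": 0,"wz": 0,"jaw": -0.3},
])

```text
time_s: 21.75
ee_pos: [456.0, -281.7, 114.0]
orientation: [-0.0, 0.974, 0.225, -0.0]
contact_force: [-0.7, -0.3, -0.7]
grip_width: 0.649
grip_force: 0.0
```

Run:
```python
from m2 import *
a=shot("top");b=shot("scene")
s=bot.read_state();print(s["ee_pos"],s["orientation"],s["grip_width"])
cv2.imwrite("pics/c6.png",np.hstack([cv2.resize(a[100:260,140:340],(400,320)),cv2.resize(b[130:320,130:500],(623,320))[:,:400]]))
hsv=cv2.cvtColor(a,cv2.COLOR_BGR2HSV)
G=((8,85,60),(35,255,255))
c,m=blob(hsv,(190,203),24,*G);P=ray("top",c,58)[:,:2]
K,R,t=cal("top");o=-R.T@t;ce=P.mean(0);u=ce-o[:2];u/=np.linalg.norm(u)
for _ in range(8):
    q=P[(P-ce)@u>-2];ce,r=circ(q)
print("rim",ce,r)
P=ray("top",c,8)[:,:2];ce=P.mean(0)
for _ in range(8):
    q=P[(P-ce)@u<-8];ce,r=circ(q)
print("foot",ce,r)
hb=cv2.cvtColor(b,cv2.COLOR_BGR2HSV);c,m=blob(hb,(196,289),24,*G);print(cv2.minAreaRect(ray("scene",c,6)[:,:2].astype(np.float32)))
```

```text
[ 456.0163128  -281.08186164  113.84684754] [-4.93375505e-04  9.74316062e-01  2.25184268e-01 -1.13047867e-04] 0.6500089657850933
rim [456.7899633  290.45228792] 22.6056243397087
foot [456.89837253 290.30865555] 21.548565884818657
((457.61676025390625, -322.48297119140625), (72.13230895996094, 23.04452896118164), 26.06952667236328)
```

View pics/c6.png

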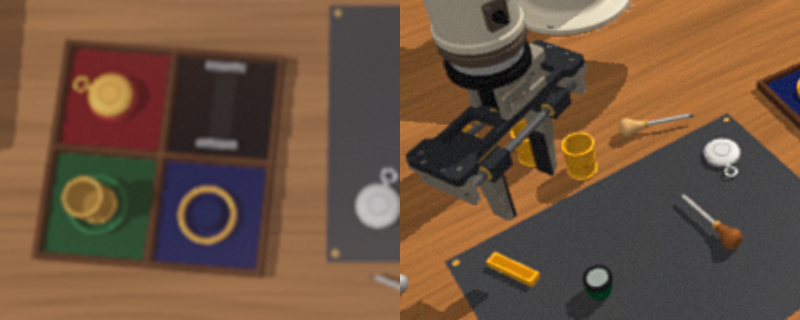

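The beaker stands upright in the collar, with its rim and foot both at about (456.8,290.4). Next the bar.

Request:
move_arm([
  {"tx": 1,"ty": -21,"tz": 0,"wx": 0,"wy": 0,"wz": 0,"jaw": -0.3},
  {"tx": 0,"ty": -20,"tz": -10,"wx": 0,"wy": 0,"wz": 0,"jaw": -0.3},
  {"tx": 0,"ty": 0,"tz": -30,"wx": 0,"wy": 0,"wz": 0,"jaw": -0.3},
  {"tx": 0,"ty": 0,"tz": -30,"wx": 0,"wy": 0,"wz": 0,"jaw": -0.3},
  {"tx": 0,"ty": 0,"tz": -22,"wx": 0,"wy": 0,"wz": 0,"jaw": -0.3},
  {"tx": 0,"ty": 0,"tz": -10,"wx": 0,"wy": 0,"wz": 0,"jaw": -0.3},
  {"tx": 0,"ty": 0,"tz": -5,"wx": 0,"wy": 0,"wz": 0,"jaw": -0.3},
  {"tx": 0,"ty": 0,"tz": -2,"wx": 0,"wy": 0,"wz": 0,"jaw": -0.3},
  {"tx": 0,"ty": 0,"tz": 0,"wx": 0,"wy": 0,"wz": 0,"jaw": 0},
  {"tx": 0,"ty": 0,"tz": 0,"wx": 0,"wy": 0,"wz": 0,"jaw": 0.4},
  {"tx": 0,"ty": 0,"tz": 0,"wx": 0,"wy": 0,"wz": 0,"jaw": 0.6},
  {"tx": 0,"ty": 0,"tz": 0,"wx": 0,"wy": 0,"wz": 0,"jaw": 1},
  {"tx": 0,"ty": 0,"tz": 0,"wx": 0,"wy": 0,"wz": 0,"jaw": 1},
  {"tx": 0,"ty": 0,"tz": 0,"wx": 0,"wy": 0,"wz": 0,"jaw": 1},
  {"tx": 0,"ty": 0,"tz": 0,"wx": 0,"wy": 0,"wz": 0,"jaw": 1},
], force=25)

```text
time_s: 23.35
ee_pos: [456.8, -323.5, 5.1]
orientation: [-0.0, 0.974, 0.224, -0.0]
contact_force: [-0.8, 1.4, 2.6]
grip_width: 0.169
grip_force: 25.0
```

Run:
```python
from m2 import *
for n,(x0,y0,x1,y1) in (("top",(228,125,275,182)),("scene",(375,185,450,240))):
    im=shot(n);h=cv2.cvtColor(im,cv2.COLOR_BGR2HSV)
    m=np.zeros(h.shape[:2],np.uint8);m[y0:y1,x0:x1]=cv2.inRange(h,(0,0,105),(180,70,255))[y0:y1,x0:x1]
    k,l,s,c=cv2.connectedComponentsWithStats(m)
    for i in range(1,k):
        if s[i,4]>20: print(n,s[i].tolist(),ray(n,c[i],18)[0].round(1))
```

```text
top [243, 131, 19, 5, 62] [613.3 154.6  18. ]
top [238, 170, 20, 4, 64] [523.5 161.1  18. ]
scene [391, 197, 16, 8, 47] [526.2 159.3  18. ]
scene [418, 220, 16, 9, 53] [616.3 153.   18. ]
```

The bar is held at 15.5 mm. The cheeks put the black centre at about (569.4,157.5) and -4.4°, which agrees with the tray grid. Turn needed: -30.4°.

Request:
move_arm([
  {"tx": 0,"ty": 0,"tz": 8,"wx": 0,"wy": 0,"wz": 0,"jaw": 1},
  {"tx": 0,"ty": 0,"tz": 20,"wx": 0,"wy": 0,"wz": 0,"jaw": 1},
  {"tx": 0,"ty": 0,"tz": 30,"wx": 0,"wy": 0,"wz": 0,"jaw": 1},
  {"tx": 3,"ty": 12,"tz": 22,"wx": 0,"wy": 0,"wz": 0,"jaw": 1},
  {"tx": 6,"ty": 25,"tz": 0,"wx": 0,"wy": 0,"wz": -3,"jaw": 1},
  {"tx": 8,"ty": 34,"tz": 0,"wx": 0,"wy": 0,"wz": -3,"jaw": 1},
  {"tx": 9,"ty": 38,"tz": 0,"wx": 0,"wy": 0,"wz": -3,"jaw": 1},
  {"tx": 9,"ty": 38,"tz": 0,"wx": 0,"wy": 0,"wz": -3,"jaw": 1},
  {"tx": 9,"ty": 38,"tz": 0,"wx": 0,"wy": 0,"wz": -3,"jaw": 1},
  {"tx": 9,"ty": 38,"tz": 0,"wx": 0,"wy": 0,"wz": -3,"jaw": 1},
  {"tx": 9,"ty": 38,"tz": 0,"wx": 0,"wy": 0,"wz": -3,"jaw": 1},
  {"tx": 9,"ty": 38,"tz": 0,"wx": 0,"wy": 0,"wz": -3,"jaw": 1},
  {"tx": 9,"ty": 38,"tz": 0,"wx": 0,"wy": 0,"wz": -3,"jaw": 1},
  {"tx": 9,"ty": 38,"tz": 0,"wx": 0,"wy": 0,"wz": -3.4,"jaw": 1},
  {"tx": 9,"ty": 38,"tz": 0,"wx": 0,"wy": 0,"wz": 0,"jaw": 1},
  {"tx": 8,"ty": 34,"tz": 0,"wx": 0,"wy": 0,"wz": 0,"jaw": 1},
  {"tx": 6,"ty": 24,"tz": 0,"wx": 0,"wy": 0,"wz": 0,"jaw": 1},
  {"tx": 0,"ty": 9,"tz": 0,"wx": 0,"wy": 0,"wz": 0,"jaw": 1},
  {"tx": 0,"ty": 0,"tz": 0,"wx": 0,"wy": 0,"wz": 0,"jaw": 1},
  {"tx": 0,"ty": 0,"tz": 0,"wx": 0,"wy": 0,"wz": 0,"jaw": 1},
])

```text
time_s: 25.45
ee_pos: [568.6, 155.3, 84.8]
orientation: [0.0, 0.999, -0.039, -0.0]
contact_force: [1.0, 0.2, -2.9]
grip_width: 0.167
grip_force: 25.0
```

Run:
```python
from m2 import *
a=shot("top");b=shot("scene")
p=np.mean([bot.read_state()["ee_pos"]],0);q=bot.read_state()["orientation"];print(p,np.degrees(2*np.arctan2(q[2],q[1]))-90)
cv2.imwrite("pics/c7.png",np.hstack([cv2.resize(a[100:260,140:340],(400,320)),cv2.resize(b[80:240,320:520],(400,320))]))
```

```text
[568.8196135  154.99276761  84.9466039 ] -94.53831051424534
```

View pics/c7.png

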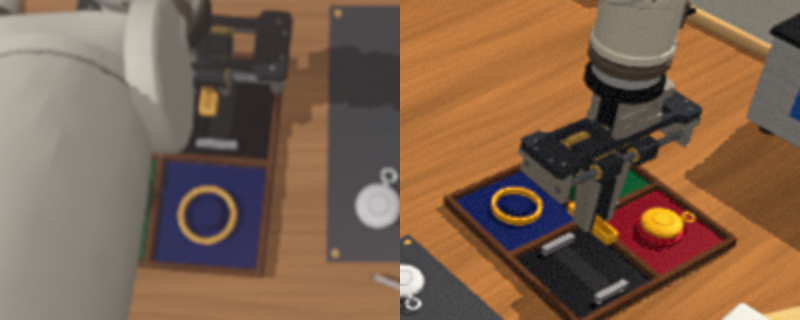

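The bar is level and in line from cheek to cheek. Correcting by 2 mm and lowering.

Request:
move_arm([
  {"tx": 0.6,"ty": 2.2,"tz": -20,"wx": 0,"wy": 0,"wz": 0,"jaw": 1},
  {"tx": 0,"ty": 0,"tz": -22,"wx": 0,"wy": 0,"wz": 0,"jaw": 1},
  {"tx": 0,"ty": 0,"tz": -15,"wx": 0,"wy": 0,"wz": 0,"jaw": 1},
  {"tx": 0,"ty": 0,"tz": -8,"wx": 0,"wy": 0,"wz": 0,"jaw": 1},
  {"tx": 0,"ty": 0,"tz": -4,"wx": 0,"wy": 0,"wz": 0,"jaw": 1},
  {"tx": 0,"ty": 0,"tz": -2,"wx": 0,"wy": 0,"wz": 0,"jaw": 1},
  {"tx": 0,"ty": 0,"tz": 0,"wx": 0,"wy": 0,"wz": 0,"jaw": 1},
  {"tx": 0,"ty": 0,"tz": 0,"wx": 0,"wy": 0,"wz": 0,"jaw": 1},
])

```text
time_s: 26.35
ee_pos: [570.3, 158.5, 14.9]
orientation: [-0.0, 0.999, -0.039, 0.001]
contact_force: [-0.0, -0.2, -2.6]
grip_width: 0.168
grip_force: 25.0
```

Request:
move_arm([
  {"tx": 0,"ty": 0,"tz": -0.7,"wx": 0,"wy": 0,"wz": 0,"jaw": 1},
  {"tx": 0,"ty": 0,"tz": 0,"wx": 0,"wy": 0,"wz": 0,"jaw": 1},
  {"tx": 0,"ty": 0,"tz": 0,"wx": 0,"wy": 0,"wz": 0,"jaw": 1},
])

```text
time_s: 26.65
ee_pos: [569.7, 158.5, 13.5]
orientation: [-0.0, 0.999, -0.039, 0.0]
contact_force: [-0.8, -0.2, -2.5]
grip_width: 0.168
grip_force: 25.0
```

Request:
move_arm([
  {"tx": 0,"ty": -0.5,"tz": -0.7,"wx": 0,"wy": 0,"wz": 0,"jaw": 1},
  {"tx": 0,"ty": 0,"tz": 0,"wx": 0,"wy": 0,"wz": 0,"jaw": 1},
  {"tx": 0,"ty": 0,"tz": 0,"wx": 0,"wy": 0,"wz": 0,"jaw": 1},
])

```text
time_s: 26.95
ee_pos: [569.8, 158.3, 13.1]
orientation: [-0.0, 0.999, -0.039, 0.0]
contact_force: [-2.5, 1.9, 3.1]
grip_width: 0.169
grip_force: 25.0
```

Touched down at 3 N. Releasing, rising and clearing the view.

Request:
move_arm([
  {"tx": 0,"ty": 0,"tz": 0,"wx": 0,"wy": 0,"wz": 0,"jaw": 0.13},
  {"tx": 0,"ty": 0,"tz": 0,"wx": 0,"wy": 0,"wz": 0,"jaw": 0.13},
  {"tx": 0,"ty": 0,"tz": 0,"wx": 0,"wy": 0,"wz": 0,"jaw": 0.13},
  {"tx": 0,"ty": 0,"tz": 10,"wx": 0,"wy": 0,"wz": 0,"jaw": 0.13},
  {"tx": 0,"ty": 0,"tz": 25,"wx": 0,"wy": 0,"wz": 0,"jaw": 0.13},
  {"tx": 0,"ty": 0,"tz": 35,"wx": 0,"wy": 0,"wz": 0,"jaw": 0.13},
  {"tx": 0,"ty": -15,"tz": 40,"wx": 0,"wy": 0,"wz": 0,"jaw": 0.13},
  {"tx": -5,"ty": -35,"tz": 20,"wx": 0,"wy": 0,"wz": 0,"jaw": 0.13},
  {"tx": -5,"ty": -40,"tz": 10,"wx": 0,"wy": 0,"wz": 0,"jaw": 0.13},
  {"tx": -5,"ty": -40,"tz": 0,"wx": 0,"wy": 0,"wz": 0,"jaw": 0.13},
  {"tx": -5,"ty": -40,"tz": 0,"wx": 0,"wy": 0,"wz": 0,"jaw": 0.13},
  {"tx": -5,"ty": -40,"tz": 0,"wx": 0,"wy": 0,"wz": 0,"jaw": 0.13},
  {"tx": -5,"ty": -40,"tz": 0,"wx": 0,"wy": 0,"wz": 0,"jaw": 0.13},
  {"tx": -5,"ty": -40,"tz": 0,"wx": 0,"wy": 0,"wz": 0,"jaw": 0.13},
  {"tx": -5,"ty": -40,"tz": 0,"wx": 0,"wy": 0,"wz": 0,"jaw": 0.13},
  {"tx": -5,"ty": -30,"tz": 0,"wx": 0,"wy": 0,"wz": 0,"jaw": 0.13},
  {"tx": 0,"ty": 0,"tz": 0,"wx": 0,"wy": 0,"wz": 0,"jaw": 0.13},
  {"tx": 0,"ty": 0,"tz": 0,"wx": 0,"wy": 0,"wz": 0,"jaw": 0.13},
])

```text
time_s: 28.75
ee_pos: [524.6, -202.4, 153.1]
orientation: [-0.0, 0.999, -0.04, 0.0]
contact_force: [-0.3, 0.3, 0.5]
grip_width: 0.437
grip_force: 0.0
```

Run:
```python
from m2 import *
a=shot("top");b=shot("scene")
cv2.imwrite("pics/c8.png",np.hstack([cv2.resize(a[100:260,140:340],(400,320)),cv2.resize(b[100:300,270:520],(400,320))]))
G=((8,85,60),(35,255,255))
for n,im,s in (("top",a,(250,153)),("scene",b,(409,211))):
    c,m=blob(cv2.cvtColor(im,cv2.COLOR_BGR2HSV),s,24,*G);print(n,cv2.minAreaRect(ray(n,c,14)[:,:2].astype(np.float32)))
c,m=blob(cv2.cvtColor(a,cv2.COLOR_BGR2HSV),(243,206),26,*G);print(circ(ray("top",c,15)))
```

```text
top ((570.9346313476562, 158.1244354248047), (23.3326358795166, 72.37071990966797), 85.55374145507812)
scene ((571.0284423828125, 157.9526824951172), (28.040729522705078, 73.63262176513672), 85.71354675292969)
(array([444.78949609, 168.32130439]), np.float64(32.49049283428638))
```

View pics/c8.png

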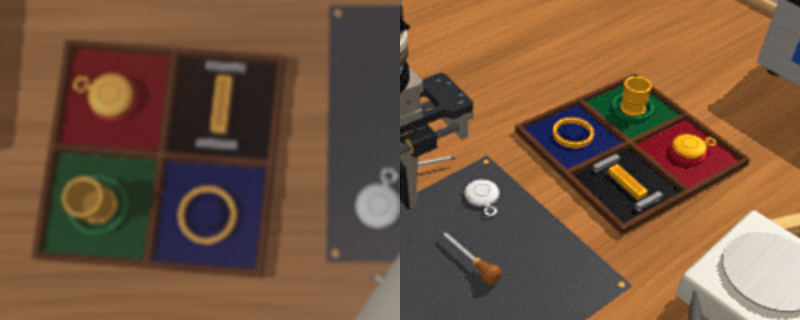

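All four pieces sit in their inserts. The bar is about 1.5 mm off centre at -4.4°, and the silver watch and bangle were never touched. Handing in.

```bash
python3 -c "
from rig import bot
print(bot.sign_off())"
```

```text
the job is handed in; nothing more can be done
None
```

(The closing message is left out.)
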